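# Unlock the chaser's swivel holder and park its locking pin

## Task

Unlock the swivel work holder: turn the locking pin by its wing anticlockwise (seen from above), feeling with light pulls, never forcing it, for the hidden place within a quarter turn where it lets go, and draw it straight up out of its bore. Then park it in the open notch of the side arm: slide its shank in sideways, fully home against the notch's closed end, with its collar resting flat on the arm and its wing in line with the notch, and let go. Leave the other tools on the bench where they lie.

Things in the scene. Friction and masses are not known exactly. Their poses are not given: they have to be found in the camera images.
- pin: Upright steel locking pin, 0.4 kg, 125 mm long. Origin: centre of the underside of its collar; z up along the pin, x along its wing. Collar: disc 54 mm across, z 0 to 6 mm; at the start it rests on the housing's cover and hides the bore's mouth. Below it a round shank 12 mm thick runs down to the tip at z -65 mm; above it a neck 16 mm thick.
- wing (a point): Centre of the pin's wing handle, 39 mm above the pin's origin; axes as the pin's. A flat upright plate, 64 mm long (x), 12 mm thick (y), 42 mm tall, its lower edge 12 mm above the collar. Pinch its flat faces from above.
- lug (a point): Centre of the cross lug on the pin's shank, 30 mm below the pin's origin; axes as the pin's. The lug is 36 mm long (x, under the wing), 18 mm wide (y) and 12 mm tall. At the start it is hidden in the housing.
- holder: Fixed swivel work holder: dark wooden base plank 160 x 310 x 30 mm; at one end a square dark-iron lock housing (80 x 80 mm, top at z 100 mm); at the other, towards +y, a round swivel head, 160 mm across, carrying a metal bowl bottom up (top z 111 mm, axis at y +165 mm). Origin: on the table under the housing's axis; z up.
- bore (a point): Centre of the bore's mouth, 46 mm across, in the housing's top; axes as the holder's. A hidden 24 mm slot under it passes the lug only with the wing within about 0.17 rad of the slot. The slot's direction varies: 0.33 to 1.52 rad anticlockwise from the wing's start. Elsewhere the pin lifts 4 mm and is caught by the springy latch. Lifted 65 mm, the pin's tip is clear of the housing.
- notch (a point): Parking place in the iron side arm that stands out 115 mm from the housing towards the holder's -y: the point on the arm's top (z 85 mm) where the shank's axis is when the shank touches the notch's closed end; axes as the holder's. Parked, the pin's origin is here and its x axis lies along this y, either way round. The closed end is 6 mm towards +y.
- mouth (a point): Outer, open end of the notch, on the arm's top, 58 mm towards -y from point notch; axes as the holder's. The notch is 16 mm wide, flared at this end, between two prongs 10 mm thick (top z 85, underside z 75 mm): the shank enters only from here, towards +y, collar above and lug below the prongs.
- latch (a joint): Lift, in m, of the hidden spring-backed latch plate that carries the slot: 0 at rest; it gives about 1 mm for each 5 N that the caught pin is pulled up. More than 0.008 (40 N) is forcing it.
- hammer: Hammer, 200 mm long, lying in front of the holder; origin near mid-length, x along it. A bystander.
- punch_a: Loose square steel chasing punch, 10 mm thick, 120 mm long, lying flat; origin at mid-length on the table, x along it. A bystander.
- punch_b: Loose square steel chasing punch, 10 mm thick, 140 mm long, lying flat; origin at mid-length on the table, x along it. A bystander.
- punch_c: Loose square steel chasing punch, 10 mm thick, 110 mm long, lying flat; origin at mid-length on the table, x along it. A bystander.
- punch_d: Loose square steel chasing punch, 10 mm thick, 130 mm long, lying flat; origin at mid-length on the table, x along it. A bystander.
- beaker: Small metal beaker, 60 mm across, 70 mm tall, standing on the bench; origin under its centre. A bystander.
- jar: Small closed amber jar, 60 mm across, 80 mm tall, standing on the bench; origin under its centre. A bystander.
Things that resemble listed ones, but are neither listed nor needed, are in the scene too. What is shaped like the pin but green or pink is not meant.

How it is judged (in metres and radians):
On the way:
1. the pin is drawn up out of the bore, its tip clear of the housing (z of pin in the frame of bore above 0.063 m), for 0.1 s.
At the end, for the whole second after the job is handed in: The pin stands at rest in the notch of the side arm: shank within 7 mm of touching the notch's closed end, collar flat on the arm (within 3 mm in height, tilt under 0.08 rad), wing within 0.3 rad of the notch's direction, either way round (x of pin in the frame of notch between -0.005 and 0.005 m and y of pin in the frame of notch between -0.007 and 0.004 m and z of pin in the frame of notch between -0.003 and 0.003 m and angle between pin's own z axis and vertical below 0.08 rad and angle between the x axis of pin and the y axis of notch, either way round below 0.3 rad and linear speed of pin below 0.01 m/s and angular speed of pin below 0.1 rad/s).
It fails at once if the latch is forced: it is pulled up more than 8 mm (about 40 N) (value of joint latch above 0.008 m).
It fails at once if a bystander (hammer, punch, beaker or jar) is moved more than 40 mm from where it lay (distance of any of hammer, punch_a, punch_b, punch_c, punch_d, beaker, jar from where it was at the start of the episode above 0.04 m).
It also fails if it takes over 48 s, if anything falls off the work surface, if the arm or the gripper's body presses on something with over 40 N, if the wrist force passes 120 N, or if a joint passes its speed limit or range.

## Robot

A 6-joint arm with a two-finger parallel gripper is mounted at the origin on the work surface. World frame = base frame: x ahead of the robot, y to its left, z up, the work surface at z = 0. Lengths are in mm, angles in rad, forces in N, time in s.
With the tool pointing down it reaches from about 300 to 775 mm from the base axis. Payload 14.6 kg.
Tool frame: the origin (TCP) lies at the very end of the fingers, on their centre line; the grasp point (between the pads) lies 19 mm behind it; z points along the fingers, y is the line along which they close (so a half turn about z gives the same grasp; the last joint's range is limited). The gripper opens to 94 mm and grips with 3 to 60 N. Pads are 16 mm wide; open, the fingers measure 119 mm over their backs; the gripper's body (75 mm by 177 mm) begins 78 mm behind the grasp point.
Start: joints at [1.263, 0.3, 1.521, -0, 1.321, -0.067], TCP at [131.162, 534.122, 205.446] pointing down, gripper open.
Joint ranges: [-3.03, 3.03], [-0.79, 2.21], [0.23, 2.52], [-1.04, 4.18], [0, 3.07], [-2.55, 2.55]. Speed limits (rad/s): [2.22, 2.22, 2.57, 3.14, 3.14, 3.14].

## Interface

Orientations are given as [roll, pitch, yaw] about the fixed x, y, z axes, in that order (R = Rz(yaw) Ry(pitch) Rx(roll)).
In Python, from cell import manip gives the robot as it stands.
- The arm moves only by the tool servo_tool, never from a script. Its argument "rows" is a list of rows, each a list of 7 numbers: the turn, a rotation vector about the world's x, y, z in degrees, then the shift along the world's x, y, z in mm, then the closure, from 0 (fully open) to 1 (shut). In form: [[rx, ry, rz, dx, dy, dz, fingers], ...]. A call has 1 to 20 rows; each row shifts and turns the commanded pose from where the row before left it; what a row does not reach is not made up. A row lasts 1/8 s, in which the tool goes at most 62.5 mm and 10.7 degrees, less where a joint would pass 70% of its speed; a pose out of reach is approached as far as the arm can. A call with a gripper value outside its range is refused whole. The fingers move at their own pace and stop on an object; "grip_force" is the grip in N (left out, the last holds). Time passes only in rows, so rows that do not move let the fingers close. It gives the time, the measured TCP pose, the force, the opening and the grip force at its end, in the units of the state.
- manip.read_state(): the state, without advancing time (a new reading comes with each control period).
- manip.camera(name): name is "side" or "top" or "wrist"; returns the picture (420x560x3 uint8, red, green, blue); there is no depth.
- manip.camera_info(name): a dict with "fx", "fy", "cx", "cy" (pixels), "position" and "rotation" of the camera in the world; the wrist camera has in their place "T_tool_cam" (4x4, takes a point from camera to tool coordinates, whose origin is the TCP and whose axes are the flange's). Camera axes: x right, y down, z forward; pixel columns grow to the right and rows downward; lengths in mm; the calibration is good to about 2 mm. A picture is of the moment at which its call begins: read the wrist's pose just before it. camera_info takes no time and is no camera call.
- manip.sign_off(): hands the job in; it is judged then, once.
The state is a dict: "clock": time; "joints": joint angles; "qd": joint speeds; "effort": joint torques, N m; "eef_pos": TCP position; "eef_rot": TCP orientation; "wrist_force": force on the tool from outside, world axes, zero at the start; "moment": the same for the moment, N m; "finger_gap": finger opening in mm; "finger_force": force on a finger pad.
Only numpy, scipy, OpenCV 4.12 (cv2) and the standard library are available. Lean on these libraries where they do the work, as an engineer would, in place of code of your own. Each camera call takes 0.05 s, during which the arm holds its last target. There are 200 camera calls.

## Working session

There is one attempt and no reset: what is moved stays moved. The work goes in short steps, Python scripts to look and compute and a tool call to move; the robot and the scene stay as the last step left them, time stands still between calls to the robot, and variables do not carry over. Pictures are saved under pics/ and viewed, at most 10 in all, crops included, and the job is handed in when it is done.

Besides the shell and the picture viewer there is one more tool, called after "Emit:" as name([rows], argument=value, ...), one row to a line, values as JSON. servo_tool: Moves the arm, as the interface text tells. Its arguments: {"type":"object","properties":{"rows":{"type":"array","items":{"type":"array","items":{"type":"number"}}},"grip_force":{"type":"number"}},"required":["rows"]}

```bash
mkdir -p pics
python3 - <<'E'
from cell import manip
import cv2
s=manip.read_state(); print({k:s[k] for k in('clock','eef_pos','eef_rot','wrist_force','finger_gap')})
for n in('top','side','wrist'):
    cv2.imwrite(f'pics/{n}0.png',manip.camera(n)[:,:,::-1]); print(n,manip.camera_info(n))
E
```

```text
{'clock': 0.0, 'eef_pos': array([131.07520463, 533.89020064, 204.89042459]), 'eef_rot': array([-3.14045710e+00, -5.59180003e-05,  2.90084814e+00]), 'wrist_force': array([0.05195007, 0.04347355, 0.65098671]), 'finger_gap': 94.2247986369339}
top {'fx': 392.72234439283244, 'fy': 392.72234439283244, 'cx': 276.48772245559206, 'cy': 206.08980177046212, 'position': array([ 360.24923818,  -94.17705936, 1018.9710983 ]), 'rotation': array([-2.95530516,  0.03173907, -1.58658393])}
side {'fx': 397.0506502529345, 'fy': 397.0506502529345, 'cx': 273.2354265474257, 'cy': 203.00146924525308, 'position': array([393.5671424 , 670.03113918, 749.29739403]), 'rotation': array([-2.2658886 ,  0.02055223, -2.94424177])}
wrist {'fx': 312.6634672856676, 'fy': 312.6634672856676, 'cx': 276.56437618042503, 'cy': 205.98242639295594, 'T_tool_cam': array([[-3.72500645e-04, -9.63024347e-01, -2.69414120e-01,
         7.82454912e+01],
       [ 9.99999925e-01, -3.29010111e-04, -2.06581117e-04,
        -7.17039164e-01],
       [ 1.10302676e-04, -2.69414176e-01,  9.63024397e-01,
        -1.79269449e+02],
       [ 0.00000000e+00,  0.00000000e+00,  0.00000000e+00,
         1.00000000e+00]])}
```

View pics/top0.png

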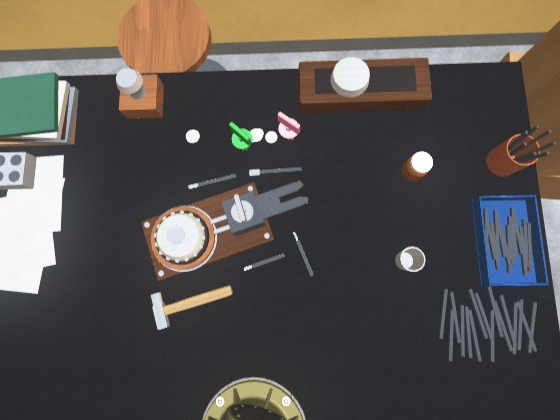

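View pics/side0.png

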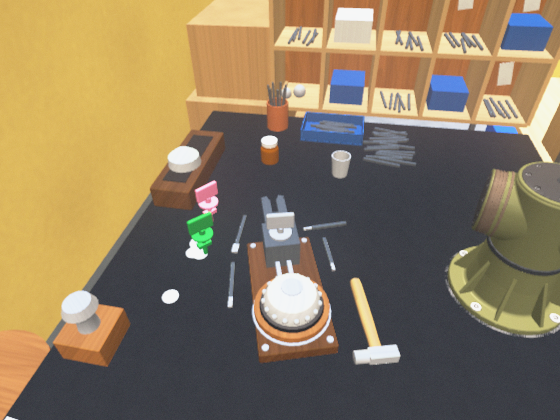

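The top view shows the pin with its wing at about (240,210), the bowl at (181,236) and the arm prongs reaching (305,195). In the side view the wing is at (281,220). Next I'll crop in closer.

```bash
cat > h.py <<'E'
import numpy as np,cv2
from scipy.spatial.transform import Rotation as R
from cell import manip
def cam(n,s=None):
    i=manip.camera_info(n);K=np.array([[i['fx'],0,i['cx']],[0,i['fy'],i['cy']],[0,0,1]])
    if n=='wrist':
        T=np.eye(4);T[:3,:3]=R.from_euler('xyz',s['eef_rot']).as_matrix();T[:3,3]=s['eef_pos'];T=T@i['T_tool_cam'];return K,T[:3,:3],T[:3,3]
    return K,R.from_euler('xyz',i['rotation']).as_matrix(),i['position']
def ray(c,uv,z):
    K,Rm,p=c;uv=np.atleast_2d(uv);d=(Rm@np.linalg.inv(K)@np.c_[uv,np.ones(len(uv))].T).T
    return p+d*((z-p[2])/d[:,2])[:,None]
def proj(c,P):
    K,Rm,p=c;q=(K@Rm.T@(np.atleast_2d(P)-p).T).T;return q[:,:2]/q[:,2:]
E
python3 - <<'E'
from h import *
a=cv2.imread('pics/top0.png')[160:290,130:330];b=cv2.imread('pics/side0.png')[180:270,230:340]
cv2.imwrite('pics/c1.png',cv2.resize(a,None,fx=4,fy=4,interpolation=cv2.INTER_CUBIC))
cv2.imwrite('pics/c2.png',cv2.resize(b,None,fx=6,fy=6,interpolation=cv2.INTER_CUBIC))
c=cam('top');print(ray(c,[[240,210],[181,236],[253,400]],100).round(1))
E
```

```text
[[526.4  19.5 100. ]
 [466.9 159.5 100. ]
 [104.3  -9.6 100. ]]
```

View pics/c1.png

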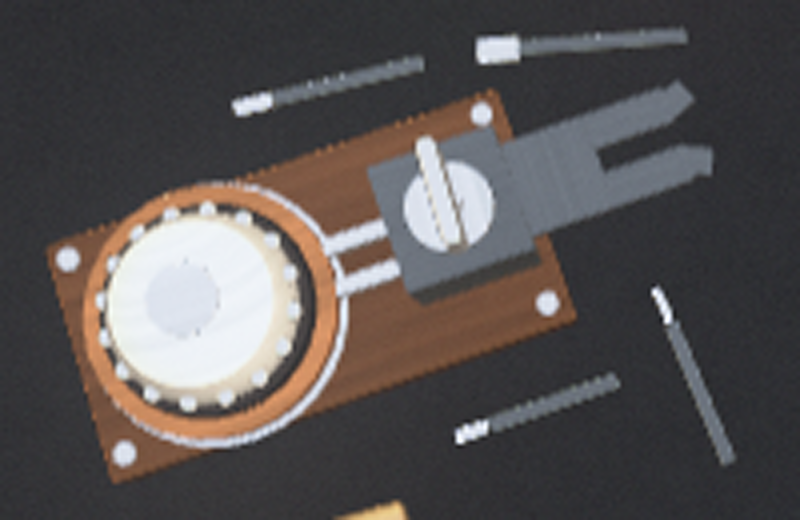

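View pics/c2.png

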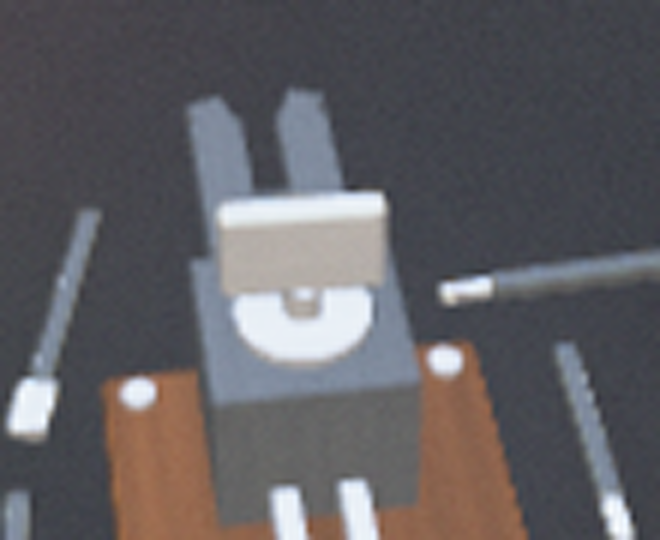

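The crops give clear features: collar centre at c1 (449,206), wing top from (425,138) to (457,247), and the plank corners, housing corners and notch end near (605,160).

Run:
```python
from h import *
c=cam('top')
f=lambda P,z:ray(c,(np.atleast_2d(P)+.5)/4-.5+[130,160],z)[:,:2].round(1)
pl=f([[48,245],[495,90],[577,318],[113,482]],30);print('plank',pl)
ho=f([[368,168],[488,125],[535,250],[414,292]],100);print('house',ho,ho.mean(0))
print('collar',f([449,206],106));w=f([[425,138],[457,247]],160);print('wing',w,w.mean(0))
print('bowl',f([183,298],111)); n=f([[600,150],[609,173],[683,83],[712,150],[692,97],[712,172]],85);print('notch',n)
for a,b in((0,1),(3,2)): 
  d=pl[a]-pl[b];print('yaw',np.arctan2(-d[0],d[1]),np.hypot(*d))
for a,b in((0,1),(3,2)): 
  d=ho[a]-ho[b];print('yawh',np.arctan2(-d[0],d[1]))
d=w[0]-w[1];print('wing yaw',np.arctan2(d[1],d[0]))
s=cam('side');g=lambda P,z:ray(s,(np.atleast_2d(P)+.5)/6-.5+[230,180],z)[:,:2].round(1)
w=g([[218,212],[386,199]],160);print('side wing(front/top?)',w,w.mean(0));print('collar',g([302,313],106))
print('house',g([[190,262],[398,250],[420,384],[215,406]],100))
```

```text
plank [[516.  282.1]
 [611.9  -6.6]
 [462.5 -57.8]
 [365.4 233.8]]
house [[547.7  63.7]
 [572.5  -8.5]
 [496.  -36.1]
 [472.5  35.7]] [522.175  13.7  ]
collar [[522.5  14.3]]
wing [[552.   21.4]
 [489.7   3.4]] [520.85  12.4 ]
bowl [[470.3 169.9]]
notch [[ 558.8  -75.3]
 [ 544.5  -80.5]
 [ 599.6 -126.8]
 [ 557.3 -143.2]
 [ 590.6 -132. ]
 [ 543.7 -142.8]]
yaw 0.32071105373155606 304.2112752676995
yaw 0.32144188067458024 307.34178043344514
yawh 0.33086380665566056
yawh 0.31630900073923185
wing yaw 0.2812651237289829
side wing(front/top?) [[552.   23. ]
 [491.5   4.9]] [521.75  13.95]
collar [[522.   15.8]]
house [[572.9 -11.4]
 [491.8 -32.9]
 [472.2  39.8]
 [546.2  64.7]]
```

Emit:
servo_tool([
  [0, 0, -10, 26, -34.7, 3, 0],
  [0, 0, -10, 26, -34.7, 3, 0],
  [0, 0, -10, 26, -34.7, 3, 0],
  [0, 0, -10, 26, -34.7, 3, 0],
  [0, 0, -10, 26, -34.7, 3, 0],
  [0, 0, -10, 26, -34.7, 3, 0],
  [0, 0, -10, 26, -34.7, 3, 0],
  [0, 0, -10, 26, -34.7, 3, 0],
  [0, 0, -10, 26, -34.7, 3, 0],
  [0, 0, -10, 26, -34.7, 3, 0],
  [0, 0, -10, 26, -34.7, 3, 0],
  [0, 0, -10, 26, -34.7, 3, 0],
  [0, 0, -10, 26, -34.7, 3, 0],
  [0, 0, -10, 26, -34.7, 3, 0],
  [0, 0, -10, 26, -34.7, 3, 0],
  [0, 0, 0, 0, 0, 0, 0],
  [0, 0, 0, 0, 0, 0, 0],
], grip_force=25)

```text
clock: 2.28
eef_pos: [520.8, 13.9, 250.1]
eef_rot: [-3.141, 0.001, 0.284]
wrist_force: [-0.3, 0.3, 0.4]
finger_gap: 93.8
finger_force: 0.0
```

Run:
```python
from h import *
s=manip.read_state();print(s['clock'],s['eef_pos'],s['eef_rot'],s['joints'].round(3) if hasattr(s['joints'],'round') else s['joints'],s['wrist_force'])
cv2.imwrite('pics/w1.png',manip.camera('wrist')[:,:,::-1])
np.save('w1.npy',np.r_[s['eef_pos'],s['eef_rot']])
c=cam('wrist',s)
h=np.array([522,14]);y=.322;ux=np.array([np.cos(y),np.sin(y)]);uy=np.array([-np.sin(y),np.cos(y)])
for n,a,z in(('notch',-97,85),('end',-91,85),('mouth',-155,85),('house',0,100)):print(n,h+uy*a,proj(c,[*(h+uy*a),z]))
```

```text
2.275 [520.79400858  13.91219603 250.13301319] [-3.14123821e+00  6.60110754e-04  2.84171614e-01] [-0.044  0.203  1.537  0.     1.402  1.243] [-0.34238473  0.3094451   0.40010914]
notch [552.6970469  -78.01462553] [[362.44516463 186.1226066 ]]
end [550.7982605  -72.32299921] [[357.09588722 186.32146271]]
mouth [ 571.05198216 -133.03367997] [[414.25942773 184.19644309]]
house [522.  14.] [[276.18747405 192.3876102 ]]
```

View pics/w1.png

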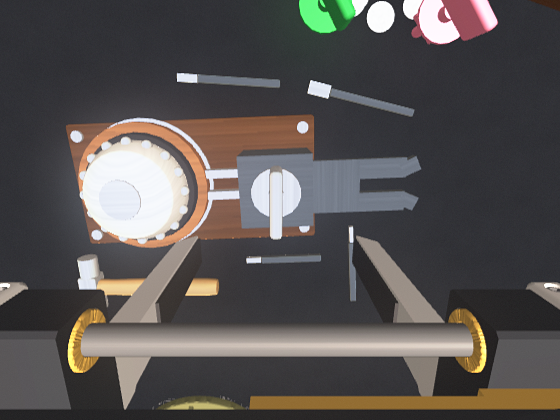

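The wrist view agrees with the estimates: collar at (276,192), wing vertical at column 276, notch end at (359,186). I'll descend and grip.

Emit:
servo_tool([
  [0, 0, 0, 1, 0.3, -35, 0],
  [0, 0, 0, 0, 0, -35, 0],
  [0, 0, 0, 0, 0, -30, 0.2],
  [0, 0, 0, 0, 0, -17, 0.4],
  [0, 0, 0, 0, 0, -10, 0.6],
  [0, 0, 0, 0, 0, 0, 1],
  [0, 0, 0, 0, 0, 0, 1],
  [0, 0, 0, 0, 0, 0, 1],
  [0, 0, 0, 0, 0, 0, 1],
  [0, 0, 0, 0, 0, 0, 1],
], grip_force=40)

```text
clock: 3.58
eef_pos: [522.2, 13.9, 123.6]
eef_rot: [3.142, -0.0, 0.283]
wrist_force: [0.1, -0.8, -0.4]
finger_gap: 17.5
finger_force: 0.0
```

Emit:
servo_tool([
  [0, 0, 0, 0, 0, 0, 1],
  [0, 0, 0, 0, 0, 0, 1],
  [0, 0, 0, 0, 0, 0, 1],
])

```text
clock: 3.95
eef_pos: [522.2, 14.1, 123.6]
eef_rot: [-3.141, -0.0, 0.283]
wrist_force: [-1.1, 3.0, 2.4]
finger_gap: 11.8
finger_force: 40.0
```

Emit:
servo_tool([
  [0, 0, 0, 0, 0, 2, 1],
  [0, 0, 8, 0, 0, 0, 1],
  [0, 0, 8, 0, 0, 0, 1],
  [0, 0, 8, 0, 0, 0, 1],
  [0, 0, 0, 0, 0, 0, 1],
  [0, 0, 0, 0, 0, 2, 1],
  [0, 0, 0, 0, 0, 2, 1],
  [0, 0, 0, 0, 0, 0, 1],
  [0, 0, 0, 0, 0, 0, 1],
])

```text
clock: 5.08
eef_pos: [521.9, 13.9, 128.9]
eef_rot: [-3.141, 0.001, 0.701]
wrist_force: [2.0, -1.9, -14.8]
finger_gap: 11.8
finger_force: 40.0
```

Caught here: 15 N, of which 4 N is the pin's weight. Next probe at +14°.

Emit:
servo_tool([
  [0, 0, 0, 0, 0, -4, 1],
  [0, 0, 7, 0, 0, 0, 1],
  [0, 0, 7, 0, 0, 0, 1],
  [0, 0, 0, 0, 0, 0, 1],
  [0, 0, 0, 0, 0, 2, 1],
  [0, 0, 0, 0, 0, 2, 1],
  [0, 0, 0, 0, 0, 0, 1],
  [0, 0, 0, 0, 0, 0, 1],
])

```text
clock: 6.08
eef_pos: [522.1, 14.0, 129.6]
eef_rot: [-3.141, 0.0, 0.946]
wrist_force: [-2.2, 1.4, -2.0]
finger_gap: 11.3
finger_force: 40.0
```

The force dropped to 2 N, so it seems free. I'll lift a little further to confirm.

Emit:
servo_tool([
  [0, 0, 0, 0, 0, 2, 1],
  [0, 0, 0, 0, 0, 0, 1],
  [0, 0, 0, 0, 0, 0, 1],
])

```text
clock: 6.45
eef_pos: [522.0, 14.0, 131.4]
eef_rot: [-3.141, 0.0, 0.946]
wrist_force: [-2.8, 1.5, -3.2]
finger_gap: 11.8
finger_force: 40.0
```

Emit:
servo_tool([
  [0, 0, 0, 0, 0, 2, 1],
  [0, 0, 0, 0, 0, 2, 1],
  [0, 0, 0, 0, 0, 3, 1],
  [0, 0, 0, 0, 0, 3, 1],
  [0, 0, 0, 0, 0, 0, 1],
  [0, 0, 0, 0, 0, 0, 1],
])

```text
clock: 7.2
eef_pos: [522.1, 14.0, 141.8]
eef_rot: [-3.142, -0.0, 0.946]
wrist_force: [-4.2, 1.1, -4.5]
finger_gap: 11.6
finger_force: 40.0
```

Free. I'll draw it fully out, then turn it in line with the notch while carrying it outside the mouth.

Emit:
servo_tool([
  [0, 0, 0, 0, 0, 10, 1],
  [0, 0, 0, 0, 0, 19, 1],
  [0, 0, 0, 0, 0, 19, 1],
  [0, 0, 0, 0, 0, 19, 1],
  [0, 0, 0, 0, 0, 0, 1],
  [0, 0, 6, 6, -17, 0, 1],
  [0, 0, 8, 9, -28, 0, 1],
  [0, 0, 8, 9, -28, 0, 1],
  [0, 0, 8, 9, -28, 0, 1],
  [0, 0, 8, 9, -28, 0, 1],
  [0, 0, 8, 9, -28, 0, 1],
  [0, 0, 6, 8, -20, 0, 1],
  [0, 0, 2.3, 2.5, -8, 0, 1],
  [0, 0, 0, 0, 0, 0, 1],
  [0, 0, 0, 0, 0, 0, 1],
])

```text
clock: 9.07
eef_pos: [583.6, -170.7, 208.2]
eef_rot: [-3.142, -0.0, 1.893]
wrist_force: [-0.4, 0.6, -4.5]
finger_gap: 11.9
finger_force: 40.0
```

Run:
```python
from h import *
s=manip.read_state();print(s['clock'],s['eef_pos'],s['eef_rot'],s['wrist_force'])
a=manip.camera('wrist')[:,:,::-1];b=manip.camera('top')[:,:,::-1];d=manip.camera('side')[:,:,::-1]
for n,i in zip('atd',(a,b,d)):cv2.imwrite(f'pics/x{n}.png',i)
big=np.hstack([cv2.resize(a,(400,300)),cv2.resize(d[150:270,230:390],(400,300))])
cv2.imwrite('pics/m.png',big)
# notch edges in w1 (pin-free view of the notch)
p=np.load('w1.npy');c=cam('wrist',dict(eef_pos=p[:3],eef_rot=p[3:]))
g=cv2.GaussianBlur(cv2.imread('pics/w1.png',0),(0,0),.8).astype(float)
h=np.array([522,14]);y=.322;ux=np.array([np.cos(y),np.sin(y)]);uy=np.array([-np.sin(y),np.cos(y)])
for u in range(364,404,5):
    col=g[150:222,u];e=np.gradient(col);o=[]
    for lo,hi,sg in((0,20,1),(18,36,-1),(34,52,1),(48,71,-1)):
        k=lo+np.argmax(sg*e[lo:hi]);P=ray(c,[u,150+k],85)[0,:2]-h;o.append((P@ux).round(1))
    print(u,(P@uy).round(1),o,'mid notch',(o[1]+o[2])/2,'mid outer',(o[0]+o[3])/2)
```

```text
9.075 [ 583.61709561 -170.74850359  208.24573339] [-3.14158020e+00 -3.52663531e-05  1.89293792e+00] [-0.44904224  0.63766963 -4.4582287 ]
364 -98.8 [np.float64(31.0), np.float64(8.8), np.float64(-7.3), np.float64(-29.7)] mid notch 0.7500000000000004 mid outer 0.6500000000000004
369 -104.5 [np.float64(30.8), np.float64(8.6), np.float64(-7.5), np.float64(-29.9)] mid notch 0.5499999999999998 mid outer 0.45000000000000107
374 -110.2 [np.float64(30.6), np.float64(8.4), np.float64(-7.7), np.float64(-29.0)] mid notch 0.3500000000000001 mid outer 0.8000000000000007
379 -115.9 [np.float64(30.4), np.float64(8.1), np.float64(-7.9), np.float64(-29.2)] mid notch 0.09999999999999964 mid outer 0.5999999999999996
384 -121.7 [np.float64(30.2), np.float64(7.9), np.float64(-7.0), np.float64(-29.4)] mid notch 0.4500000000000002 mid outer 0.40000000000000036
389 -127.4 [np.float64(31.1), np.float64(7.7), np.float64(-7.2), np.float64(-29.6)] mid notch 0.25 mid outer 0.75
394 -133.1 [np.float64(30.9), np.float64(8.6), np.float64(-7.4), np.float64(-29.8)] mid notch 0.5999999999999996 mid outer 0.5499999999999989
399 -138.9 [np.float64(30.7), np.float64(8.4), np.float64(-7.6), np.float64(-30.0)] mid notch 0.40000000000000036 mid outer 0.34999999999999964
```

View pics/m.png

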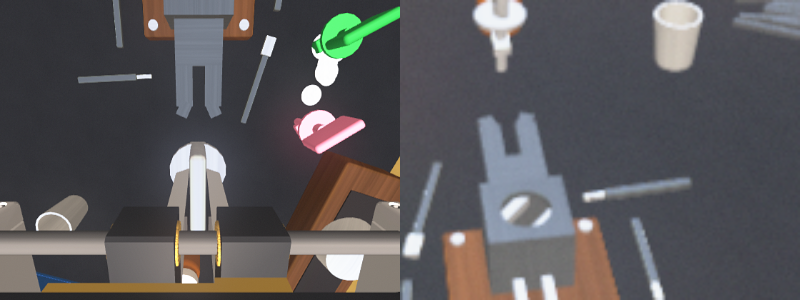

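The notch centreline is 0.5 mm off my estimate and the wing is aligned with it. In the left half, wing and notch are both near column 198. Descend outside the mouth, then slide in.

Emit:
servo_tool([
  [0, 0, 0, 0.5, 0.2, -25, 1],
  [0, 0, 0, 0, 0, -30, 1],
  [0, 0, 0, 0, 0, -25, 1],
  [0, 0, 0, 0, 0, -12, 1],
  [0, 0, 0, 0, 0, -5, 1],
  [0, 0, 0, 0, 0, 0, 1],
  [0, 0, 0, -3.2, 9.5, 0, 1],
  [0, 0, 0, -3.2, 9.5, 0, 1],
  [0, 0, 0, -3.2, 9.5, 0, 1],
  [0, 0, 0, -3.1, 9.5, 0, 1],
  [0, 0, 0, 0, 0, 0, 1],
])

```text
clock: 10.6
eef_pos: [571.4, -132.1, 111.6]
eef_rot: [3.141, 0.0, 1.895]
wrist_force: [-0.4, -0.0, -3.7]
finger_gap: 11.9
finger_force: 40.0
```

No contact, with the shank at the mouth. I'll check it with the cameras.

Run:
```python
from h import *
a=manip.camera('wrist')[:,:,::-1];d=manip.camera('side')[:,:,::-1]
cv2.imwrite('pics/m2.png',np.hstack([cv2.resize(a[60:330,130:430],(400,360)),cv2.resize(d[150:240,240:340],(400,360),interpolation=cv2.INTER_CUBIC)]))
```

```text
(no output)
```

View pics/m2.png

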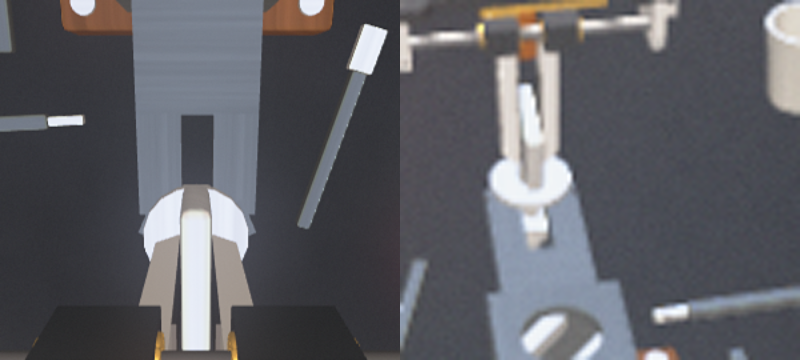

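The wing (column 196) is centred on the notch (181 to 213), and the collar is over the prongs. Continue sliding in.

Emit:
servo_tool([
  [0, 0, 0, -2.5, 7.6, 0, 1],
  [0, 0, 0, -2.5, 7.6, 0, 1],
  [0, 0, 0, -2.5, 7.6, 0, 1],
  [0, 0, 0, -2.5, 7.6, 0, 1],
  [0, 0, 0, -2.5, 7.6, 0, 1],
  [0, 0, 0, -1.6, 4.7, 0, 1],
  [0, 0, 0, 0, 0, 0, 1],
])

```text
clock: 11.58
eef_pos: [557.3, -89.9, 111.5]
eef_rot: [3.142, 0.0, 1.894]
wrist_force: [1.1, -0.1, -5.3]
finger_gap: 11.7
finger_force: 40.0
```

Now 1 mm steps until contact, about 12 mm.

Emit:
servo_tool([
  [0, 0, 0, -0.6, 1.9, 0, 1],
  [0, 0, 0, -0.6, 1.9, 0, 1],
  [0, 0, 0, -0.5, 1.4, 0, 1],
  [0, 0, 0, 0, 0, 0, 1],
])

```text
clock: 12.08
eef_pos: [555.6, -84.9, 111.4]
eef_rot: [-3.142, -0.0, 1.894]
wrist_force: [0.2, -0.3, -3.8]
finger_gap: 11.6
finger_force: 40.0
```

Emit:
servo_tool([
  [0, 0, 0, -0.3, 0.9, 0, 1],
  [0, 0, 0, -0.3, 0.9, 0, 1],
  [0, 0, 0, -0.3, 0.9, 0, 1],
  [0, 0, 0, 0, 0, 0, 1],
])

```text
clock: 12.58
eef_pos: [554.7, -82.2, 111.5]
eef_rot: [3.142, -0.0, 1.894]
wrist_force: [-0.4, 0.4, -3.9]
finger_gap: 11.5
finger_force: 40.0
```

Emit:
servo_tool([
  [0, 0, 0, -0.3, 0.9, 0, 1],
  [0, 0, 0, -0.3, 0.9, 0, 1],
  [0, 0, 0, 0, 0, 0, 1],
])

```text
clock: 12.95
eef_pos: [554.2, -80.4, 111.5]
eef_rot: [3.142, -0.0, 1.894]
wrist_force: [-0.5, 0.5, -3.7]
finger_gap: 11.6
finger_force: 40.0
```

Emit:
servo_tool([
  [0, 0, 0, -0.3, 0.9, 0, 1],
  [0, 0, 0, -0.3, 0.9, 0, 1],
  [0, 0, 0, 0, 0, 0, 1],
])

```text
clock: 13.32
eef_pos: [553.9, -79.7, 111.5]
eef_rot: [3.141, 0.002, 1.894]
wrist_force: [2.4, -7.0, -5.8]
finger_gap: 11.4
finger_force: 40.0
```

Contact with the closed end. Ease off 1 mm and lower onto the arm.

Emit:
servo_tool([
  [0, 0, 0, 0.4, -1.4, 0, 1],
  [0, 0, 0, 0, 0, -1, 1],
  [0, 0, 0, 0, 0, -0.7, 1],
  [0, 0, 0, 0, 0, 0, 1],
])

```text
clock: 13.82
eef_pos: [554.0, -80.1, 109.7]
eef_rot: [3.142, 0.0, 1.894]
wrist_force: [1.1, -0.8, -3.8]
finger_gap: 11.8
finger_force: 40.0
```

Emit:
servo_tool([
  [0, 0, 0, 0, 0, -0.5, 1],
  [0, 0, 0, 0, 0, 0, 1],
  [0, 0, 0, 0, 0, 0, 1],
])

```text
clock: 14.2
eef_pos: [554.0, -80.1, 109.3]
eef_rot: [3.141, 0.0, 1.894]
wrist_force: [-0.1, -2.0, -4.2]
finger_gap: 11.9
finger_force: 40.0
```

Emit:
servo_tool([
  [0, 0, 0, 0, 0, -0.5, 1],
  [0, 0, 0, 0, 0, 0, 1],
  [0, 0, 0, 0, 0, 0, 1],
])

```text
clock: 14.58
eef_pos: [553.9, -80.1, 108.7]
eef_rot: [-3.142, -0.0, 1.894]
wrist_force: [0.3, -1.2, -3.7]
finger_gap: 12.0
finger_force: 40.0
```

Emit:
servo_tool([
  [0, 0, 0, 0, 0, -0.4, 1],
  [0, 0, 0, 0, 0, 0, 1],
  [0, 0, 0, 0, 0, 0, 1],
])

```text
clock: 14.95
eef_pos: [554.0, -80.1, 108.6]
eef_rot: [3.141, 0.0, 1.894]
wrist_force: [-1.7, -1.6, 1.8]
finger_gap: 11.8
finger_force: 40.0
```

Seated: z matches 85 + 23.6. Release, then rise straight up.

Emit:
servo_tool([
  [0, 0, 0, 0, 0, 0, 0.8],
  [0, 0, 0, 0, 0, 0, 0.6],
  [0, 0, 0, 0, 0, 0, 0.4],
  [0, 0, 0, 0, 0, 0, 0.4],
  [0, 0, 0, 0, 0, 0, 0.4],
  [0, 0, 0, 0, 0, 0, 0.4],
  [0, 0, 0, 0, 0, 15, 0.4],
  [0, 0, 0, 0, 0, 30, 0.4],
  [0, 0, 0, 0, 0, 40, 0.3],
  [0, 0, 0, 0, 0, 40, 0.2],
  [0, 0, 0, 0, 0, 0, 0.2],
  [0, 0, 0, 0, 0, 0, 0.2],
])

```text
clock: 16.45
eef_pos: [553.7, -80.0, 233.1]
eef_rot: [-3.141, -0.0, 1.894]
wrist_force: [-0.3, -0.2, 0.4]
finger_gap: 75.0
finger_force: 0.0
```

Run:
```python
from h import *
s=manip.read_state();print(s['clock'],s['eef_pos'],s['eef_rot'],s['wrist_force'])
a=manip.camera('wrist')[:,:,::-1];d=manip.camera('side')[:,:,::-1]
cv2.imwrite('pics/m3.png',np.hstack([cv2.resize(a[60:330,130:430],(400,360)),cv2.resize(d[150:240,240:340],(400,360),interpolation=cv2.INTER_CUBIC)]))
c=cam('wrist',s)
for P in([552.7,-78,91],[554,-80,91],[552.7,-78,145]):
    print((proj(c,P)-[130,60])*[400/300,360/270])
```

```text
16.45 [553.70433691 -80.03818755 233.10842693] [-3.14127028e+00 -1.87782712e-04  1.89370839e+00] [-0.2883394  -0.20965977  0.43259174]
[[195.43074131 177.06116287]]
[[196.18631865 179.89904999]]
[[195.33732936 195.62458368]]
```

View pics/m3.png

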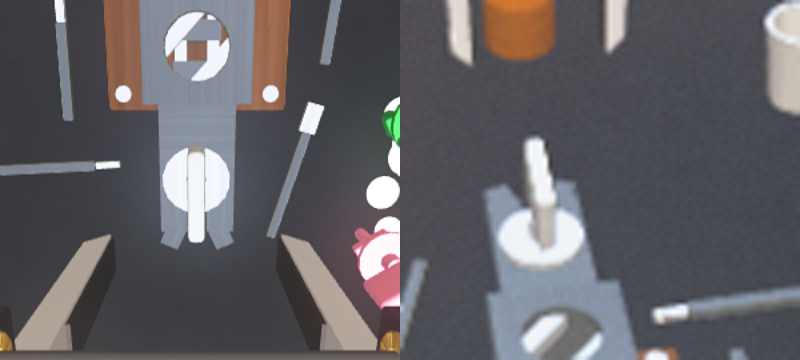

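The collar sits flat at (196,180), matching the predicted home position, and the wing is in line with the notch.

```bash
python3 -c "
from cell import manip
print(manip.sign_off())"
```

```text
the job is handed in; nothing more can be done
None
```

The pin let go about 38° anticlockwise from its start, came straight up out of the bore, and is now parked against the notch's closed end, upright with its wing in line; I handed the job in at about 16.5 s, and no verdict came back.

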